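# Build up the cooled circuit module and the clamped transformer in their test nests

## Task

Build up the two assemblies for test. In the rectangular nest with the four corner stops, lay the green circuit module flat between the stops, set the finned heat sink on the module's raised metal lid and the square fan on top of the heat sink, each centred and square with the one below; in the round seat, set the copper-wound ring transformer flat inside the rim and the steel clamp disc centred on top of it, knob up. Set everything down gently without dropping it, and leave the hand lens and the pot of screws where they lie.

Things in the scene. Friction and masses are not known exactly. Their poses are not given: they have to be found in the camera images.
- nest: Rectangular nest, fixed: dark steel plate 136 x 100 mm (x by y), its flat top 10 mm above the bench, with an L-shaped aluminium stop 6 mm high (top at 16 mm) in each corner. Between the stops the clear space is 112 x 76 mm (x by y), centred; each L is 20 mm long either way, so the middle of each side is open. Origin: centre of the underside, z up.
- seat: Round seat, fixed: shallow aluminium dish, 92 mm outside diameter, 80 mm inside, rim 12 mm above the bench, inner floor 4 mm above the bench. Origin: centre of the underside, z up.
- module: Circuit module, loose, about 160 g: box 96 x 60 x 20 mm (x by y by z) with grey metal sides, green board and black chips on top, brass strips on the short ends; in the middle of the top a flat steel lid 44 x 44 mm, its top 24 mm above the underside. Solid to grip across y (60 mm). Goes in either way round. Origin: centre of the underside, z up.
- heatsink: Heat sink, loose, about 150 g: aluminium, 54 x 54 x 28 mm, nine upright fins running along x; may be gripped across x or y like a solid block. Goes on any of the four ways round. Origin: centre of the underside, z up.
- fan: Cooling fan, loose, about 60 g: black square frame 50 x 50 x 20 mm with a grey bladed rotor seen on top; grip across x or y like a solid block. Goes on any of the four ways round. Origin: centre of the underside, z up.
- toroid: Ring transformer, loose, about 400 g: copper-wound upright-axis ring 60 mm in diameter, 28 mm high, its middle filled black, flat top. Origin: centre of the underside, z up.
- clamp: Steel clamp disc, loose, about 90 g: disc 48 mm in diameter and 5 mm thick with a round knob 22 mm in diameter standing on its middle, 27 mm high in all; grip the knob. Origin: centre of the underside, z up.
- lens: Hand lens lying flat, loose, to be left alone: black-rimmed glass 67 mm across, centred 30 mm along +x from the origin, with a black handle that reaches 65 mm along -x; 10 mm high. Origin: underside, where rim and handle meet, z up.
- pot: Small open round grey pot with brass screws in it, loose, to be left alone: 56 mm in diameter, 26 mm high. Origin: centre of the underside, z up.
Not all that is in view belongs to the job. Of the things shaped like the toroid, the copper one is meant.

How it is judged:
At the end, for the whole second after the job is handed in: Module on the nest plate between the stops (centre 12 mm, 15 deg), heat sink on its lid and fan on that (each 10 mm, 15 deg, any quarter turn), transformer on the seat's floor (12 mm), clamp disc on it (10 mm), each seated within 3 mm in height, upright within 6 deg, released, at rest (horizontal distance between module and nest below 0.012 m and z of module in the frame of nest between 0.007 and 0.013 m and angle between each of module, heatsink, fan, toroid, clamp's own z axis and vertical below 0.1 rad and linear speed of each of module, heatsink, fan, toroid, clamp below 0.02 m/s and angular speed of each of module, heatsink, fan, toroid, clamp below 0.2 rad/s and angle between the x axis of module and the x axis of nest, either way round below 0.26 rad and horizontal distance between heatsink and module below 0.01 m and z of heatsink in the frame of module between 0.021 and 0.027 m and (angle between the x axis of heatsink and the x axis of module, either way round below 0.26 rad or angle between the x axis of heatsink and the y axis of module, either way round below 0.26 rad) and horizontal distance between fan and heatsink below 0.01 m and z of fan in the frame of heatsink between 0.025 and 0.031 m and (angle between the x axis of fan and the x axis of heatsink, either way round below 0.26 rad or angle between the x axis of fan and the y axis of heatsink, either way round below 0.26 rad) and horizontal distance between toroid and seat below 0.012 m and z of toroid in the frame of seat between 0.001 and 0.007 m and horizontal distance between clamp and toroid below 0.01 m and z of clamp in the frame of toroid between 0.025 and 0.031 m); the robot touches nothing.
It fails at once if one of the five parts is dropped or thrown (faster than 0.6 m/s while the fingers do not hold it) ((linear speed of module above 0.6 m/s and contact force between module and the fingers below 0.05 N) or (linear speed of heatsink above 0.6 m/s and contact force between heatsink and the fingers below 0.05 N) or (linear speed of fan above 0.6 m/s and contact force between fan and the fingers below 0.05 N) or (linear speed of toroid above 0.6 m/s and contact force between toroid and the fingers below 0.05 N) or (linear speed of clamp above 0.6 m/s and contact force between clamp and the fingers below 0.05 N)).
It fails at once if the hand lens is moved more than 30 mm (distance of lens from where it was at the start of the episode above 0.03 m).
It fails at once if the pot of screws is moved more than 30 mm (distance of pot from where it was at the start of the episode above 0.03 m).
It also fails if it takes over 120 s, if anything falls off the work surface, if the arm or the gripper's body presses on something with over 40 N, if the wrist force passes 120 N, or if a joint passes its speed limit or range.

## Robot

A 6-joint arm with a two-finger parallel gripper is mounted at the origin on the work surface. World frame = base frame: x ahead of the robot, y to its left, z up, the work surface at z = 0. Lengths are in m, angles in rad, forces in N, time in s.
With the tool pointing down it reaches from about 0.3 to 0.775 m from the base axis. Payload 14.6 kg.
Tool frame: the origin (TCP) lies at the very end of the fingers, on their centre line; the grasp point (between the pads) lies 19 mm behind it (r.grip_point_offset is the distance from the TCP to the grasp point, in m); z points along the fingers, y is the line along which they close (so a half turn about z gives the same grasp; the last joint's range is limited). The gripper opens to 94 mm and grips with 3 to 60 N. Pads are 16 mm wide; open, the fingers measure 119 mm over their backs; the gripper's body (75 mm by 177 mm) begins 78 mm behind the grasp point.
Start: joints at [1.177, 0.3, 1.521, -0, 1.321, -0.067], TCP at [0.177, 0.521, 0.205] pointing down, gripper open.
Joint ranges: [-3.03, 3.03], [-0.79, 2.21], [0.23, 2.52], [-1.04, 4.18], [0, 3.07], [-2.55, 2.55]. Speed limits (rad/s): [2.22, 2.22, 2.57, 3.14, 3.14, 3.14].

## Interface

Orientations are given as a unit quaternion [w, x, y, z].
In Python, from plant import readout, camera, get_calibration, finish_job, r gives the robot as it stands. The module is installed in compiled form; this text tells all that it offers.
- The arm moves only by the tool move_arm, never from a script. Its arguments are lists of equal length, an entry for each row: "travel": the shift along the world's x, y, z in mm, a list of three; "angular": the turn, a rotation vector about the world's x, y, z in degrees, a list of three; "gripper": the closure, from 0 (fully open) to 1 (shut). A call has 1 to 10 rows; each row is the pose to reach, as a shift and turn from the pose commanded when the call began; what a row does not reach only later rows make up. A row lasts 1/10 s, in which the tool goes at most 50 mm and 8.59 degrees, less where a joint would pass 70% of its speed; a pose out of reach is approached as far as the arm can. A call with a gripper value outside its range is refused whole. The fingers move at their own pace and stop on an object; the grip force is fixed at half the most. Time passes only in rows, so rows that repeat a pose let the fingers close. It gives the time, the measured TCP pose, the force, the opening and the grip force at its end, in the units of the state.
- readout.get_obs(): the state, without advancing time (a new reading comes with each control period).
- camera(name): name is "scene" or "side" or "wrist"; returns the picture (384x512x3 uint8, red, green, blue); there is no depth.
- get_calibration(name): a dict with "fx", "fy", "cx", "cy" (pixels), "R" (3x3) and "t" (3): a world point X has camera coordinates R X + t. Camera axes: x right, y down, z forward; pixel columns grow to the right and rows downward; lengths in m; the calibration is good to about 2 mm. A picture is of the moment at which its call begins: read the wrist's pose just before it. get_calibration takes no time and is no camera call; for the wrist camera it gives the pose at the moment of the call.
- finish_job(): hands the job in; it is judged then, once.
The state is a dict: "clock": time; "joints": joint angles; "joint_vel": joint speeds; "tau": joint torques, N m; "position": TCP position; "tool_rot": TCP orientation; "force": force on the tool from outside, world axes, zero at the start; "wrist_torque": the same for the moment, N m; "grip_width": finger opening in m; "gripper_force": force on a finger pad.
Only numpy, scipy, OpenCV 4.12 (cv2) and the standard library are available. Lean on these libraries where they do the work, as an engineer would, in place of code of your own. Each camera call takes 0.05 s, during which the arm holds its last target. There are 200 camera calls.

## Working session

There is one attempt and no reset: what is moved stays moved. The work goes in short steps, Python scripts to look and compute and a tool call to move; the robot and the scene stay as the last step left them, time stands still between calls to the robot, and variables do not carry over. Pictures are saved under pics/ and viewed, at most 14 in all, crops included, and the job is handed in when it is done.

Besides the shell and the picture viewer there is one more tool, called after "Request:" as name(argument=value, ...) on one line, values as JSON. move_arm: Moves the arm, as the interface text tells. Its arguments: {"type":"object","properties":{"travel":{"type":"array","items":{"type":"array","items":{"type":"number"}}},"angular":{"type":"array","items":{"type":"array","items":{"type":"number"}}},"gripper":{"type":"array","items":{"type":"number"}}},"required":["travel","angular","gripper"]}

```bash
mkdir -p pics
python3 - <<'E'
from plant import readout, camera, get_calibration, r
import cv2,numpy as np
for n in ["scene","side"]:
    im=camera(n); cv2.imwrite(f"pics/{n}0.png",cv2.resize(im[:,:,::-1],(800,600),interpolation=cv2.INTER_CUBIC)); cv2.imwrite(f"{n}0.png",im[:,:,::-1])
    c=get_calibration(n); R=np.array(c["R"]);print(n,c["fx"],c["fy"],c["cx"],c["cy"],R.round(3).tolist(),(-R.T@np.array(c["t"])).round(3))
c=get_calibration("wrist");R=np.array(c["R"]);print(c["fx"],R.round(3).tolist(),(-R.T@np.array(c["t"])).round(3))
o=readout.get_obs();print(o)
E
```

```text
scene 424.22489233112486 424.22489233112486 254.8110824739914 190.5149816185879 [[-0.841, 0.54, -0.021], [0.32, 0.466, -0.825], [-0.436, -0.7, -0.565]] [1.141 1.006 0.868]
side 460.0757597090566 460.0757597090566 246.25554906762707 195.13312286574984 [[0.974, -0.228, -0.011], [-0.134, -0.534, -0.835], [0.184, 0.814, -0.551]] [ 0.264 -1.182  0.839]
309.7492131629191 [[0.321, 0.947, -0.002], [0.918, -0.311, 0.247], [0.233, -0.081, -0.969]] [0.108 0.544 0.384]
{'clock': 0.1, 'joints': array([ 1.17736794e+00,  3.00389391e-01,  1.52145698e+00,  4.07927959e-05,
        1.32072912e+00, -6.66037812e-02]), 'joint_vel': array([ 4.12821875e-04, -5.44027584e-05, -2.85087369e-03,  6.63974057e-04,
        2.91342480e-03,  6.31357876e-04]), 'tau': array([ 1.13553047e-03, -5.32647622e+01, -3.53288519e+01,  7.10049947e-02,
        2.33635266e-02, -5.05634284e-05]), 'position': array([0.17648183, 0.52068774, 0.20498366]), 'tool_rot': array([-1.31278716e-04,  1.62690959e-01,  9.86676953e-01, -4.73968961e-04]), 'force': array([-0.21925832, -0.40946607,  0.30424899]), 'wrist_torque': array([-0.03107967, -0.04932685, -0.02138355]), 'gripper_force': 0.0, 'grip_width': 0.09372536830547346}
```

View pics/scene0.png

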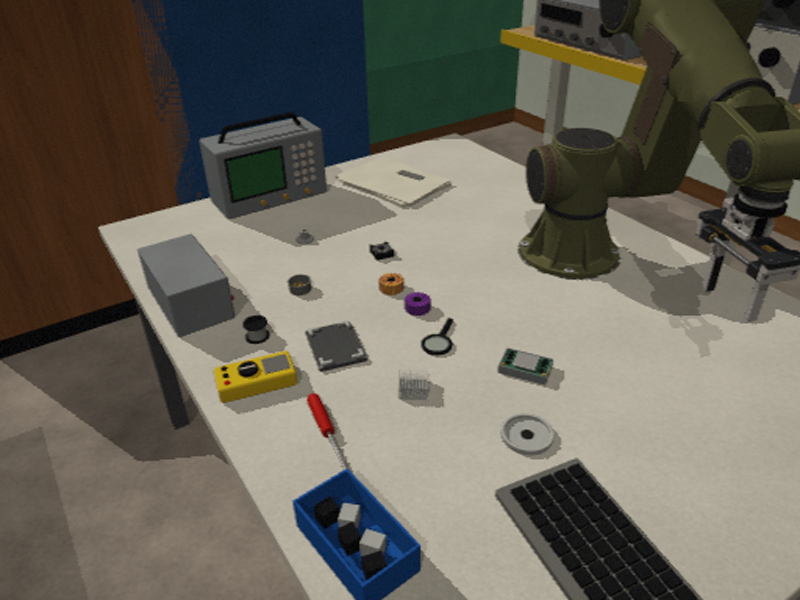

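View pics/side0.png

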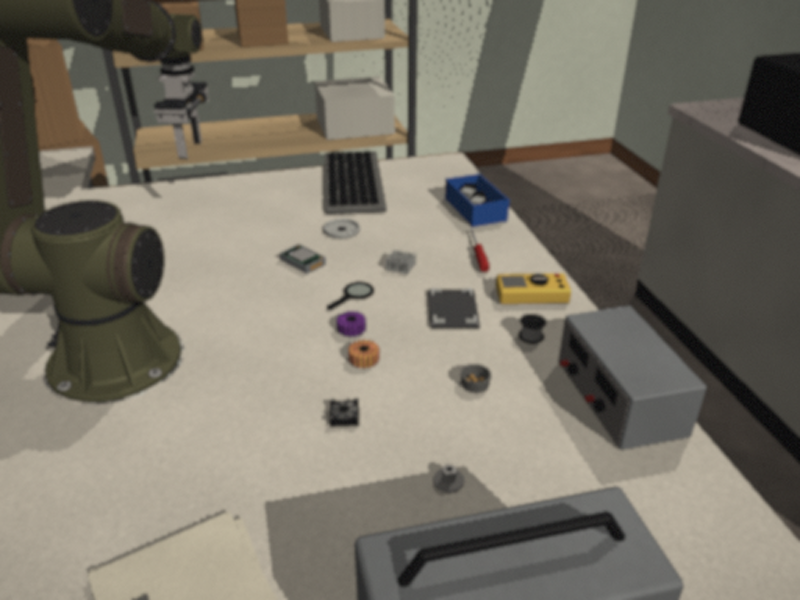

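Scene view (800x600 px): fan (382,250), copper ring (391,284), purple decoy ring (417,303), clamp disc (304,237), pot (299,285), black spool (256,329), nest (337,345), lens (437,343), heat sink (414,385), module (526,365), seat (528,434). The side view shows the same things.

Possible mix-ups:
- Toroid: copper (391,284), not purple (417,303) or the spool (256,329).
- Clamp: (304,237), not the pot (299,285).
- Fan: (382,250), not the dark blocks in the blue bin (350,540).

```bash
cat > h.py <<'E'
import numpy as np,cv2
from plant import readout, camera, get_calibration
def ray(c,uv,z):
    R=np.array(c["R"]);t=np.array(c["t"]);C=-R.T@t
    uv=np.atleast_2d(uv).astype(float)
    d=np.c_[(uv[:,0]-c["cx"])/c["fx"],(uv[:,1]-c["cy"])/c["fy"],np.ones(len(uv))]@R
    return C+d*((z-C[2])/d[:,2])[:,None]
def proj(c,P):
    q=np.atleast_2d(P)@np.array(c["R"]).T+np.array(c["t"])
    return np.c_[q[:,0]/q[:,2]*c["fx"]+c["cx"],q[:,1]/q[:,2]*c["fy"]+c["cy"]]
def snap(n):
    c=get_calibration("wrist"); im=camera("wrist")[:,:,::-1].copy(); cv2.imwrite(n,im); np.save(n+".npy",c,allow_pickle=True); return im,c
E
python3 - <<'E'
from h import *
S=dict(fan=(382,250,.01),tor=(391,284,.014),purple=(417,303,.014),clamp=(304,238,.01),pot=(299,285,.013),nest=(337,345,.01),lensglass=(437,343,.005),hs=(414,385,.014),mod=(526,365,.012),seat=(528,434,.008))
D=dict(fan=(344,412),tor=(364,353),purple=(350,323),clamp=(449,477),pot=(475,378),nest=(453,308),lensglass=(358,290),hs=(400,262),mod=(302,258),seat=(341,229))
for k,(u,v,z) in S.items():
    print(k,ray(get_calibration("scene"),(u*.64,v*.64),z)[0,:2].round(3),ray(get_calibration("side"),(D[k][0]*.64,D[k][1]*.64),z)[0,:2].round(3))
E
```

```text
fan [ 0.396 -0.263] [ 0.398 -0.263]
tor [ 0.464 -0.11 ] [ 0.465 -0.113]
purple [ 0.458 -0.011] [ 0.458 -0.009]
clamp [ 0.533 -0.435] [ 0.528 -0.447]
pot [ 0.645 -0.231] [ 0.644 -0.233]
nest [0.678 0.017] [ 0.677 -0.001]
lensglass [0.498 0.123] [0.5   0.124]
hs [0.616 0.213] [0.615 0.204]
mod [0.398 0.286] [0.4   0.282]
seat [0.518 0.425] [0.515 0.411]
```

Request:
move_arm(travel=[[40,-30,0],[80,-60,10],[120,-90,20],[160,-120,30],[200,-150,40],[240,-190,50],[280,-215,50],[310,-240,50],[330,-260,50],[343,-271,50]], angular=[[0,0,0],[0,0,0],[0,0,0],[0,0,0],[0,0,0],[0,0,0],[0,0,0],[0,0,0],[0,0,0],[0,0,0]], gripper=[0,0,0,0,0,0,0,0,0,0])

```text
clock: 1.1
position: [0.5208, 0.2481, 0.2549]
tool_rot: [-0.0, 0.164, 0.987, -0.0]
force: [0.1, 1.2, 0.5]
grip_width: 0.0935
gripper_force: 0.0
```

Run:
```python
from h import *
im,c=snap("w1.png"); cv2.imwrite("pics/w1.png",cv2.resize(im,(800,600),interpolation=cv2.INTER_CUBIC)); o=readout.get_obs();print(o["clock"],o["position"],o["tool_rot"])
```

```text
1.15 [0.52162162 0.24749881 0.25483169] [-2.29505753e-04  1.63851554e-01  9.86484903e-01 -3.90197733e-04]
```

View pics/w1.png

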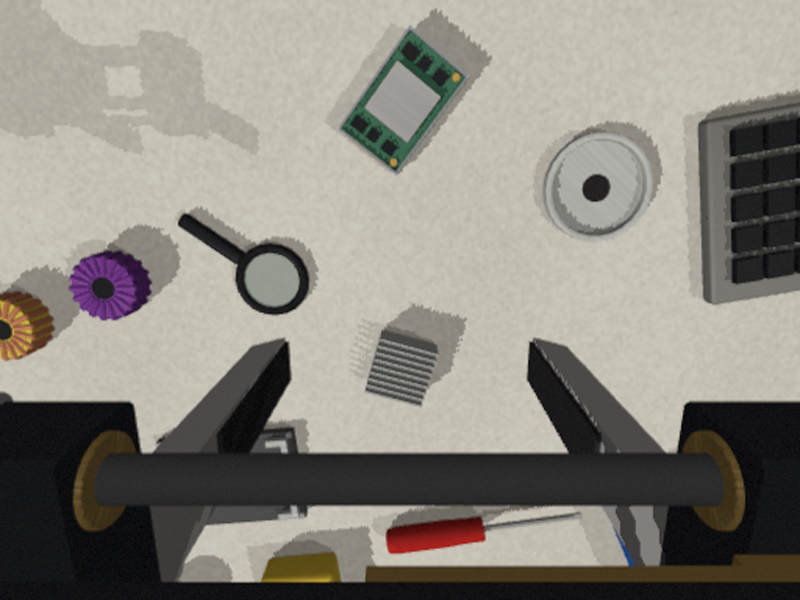

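The wrist view shows module (405,100), seat (598,186), heat sink (402,368), lens (255,265), purple ring (105,288), copper ring (10,325), and the nest partly hidden at (270,470).

```bash
cat >> h.py <<'E'
def rect(mask,c,z):
    cs,_=cv2.findContours(mask.astype(np.uint8),cv2.RETR_EXTERNAL,cv2.CHAIN_APPROX_NONE)
    k=max(cs,key=cv2.contourArea)[:,0]
    P=ray(c,k,z)[:,:2]*1000
    (x,y),(w,h),a=cv2.minAreaRect(P.astype(np.float32)); return (round(x,1),round(y,1)),(round(w,1),round(h,1)),round(a,1)
def win(m,x0,x1,y0,y1):
    n=np.zeros(m.shape,np.uint8); n[y0:y1,x0:x1]=m[y0:y1,x0:x1]; return n
E
python3 - <<'E'
from h import *
im=cv2.imread("w1.png");c=np.load("w1.png.npy",allow_pickle=True).item()
hsv=cv2.cvtColor(im,cv2.COLOR_BGR2HSV);H,Sa,V=cv2.split(hsv)
g=((H>50)&(H<95)&(Sa>80)&(V>30)).astype(np.uint8)
g=cv2.morphologyEx(win(g,200,320,0,130),cv2.MORPH_CLOSE,np.ones((5,5)))
print("module",rect(g,c,.02))
# lid
l=win(((Sa<25)&(V>120)).astype(np.uint8),232,285,38,95); print("lid",rect(cv2.morphologyEx(l,cv2.MORPH_OPEN,np.ones((3,3))),c,.024))
print("bg",hsv[200,250],"sink",hsv[225:250:3,255].tolist())
# seat: background differs in saturation
m=win(((Sa<22)).astype(np.uint8),335,430,70,165); m=cv2.morphologyEx(m,cv2.MORPH_OPEN,np.ones((3,3)))
print("seat",rect(m,c,.012))
d=win((V<60).astype(np.uint8),365,395,105,135);print("hole",rect(d,c,.004))
cv2.imwrite("pics/m.png",np.hstack([g*255,m*255]))
s=win((Sa<22).astype(np.uint8),225,290,200,262)*255
cv2.imwrite("pics/crop1.png",np.hstack([cv2.resize(im[190:270,215:295],(480,480),interpolation=0),cv2.resize(cv2.cvtColor(np.vstack([s[190:270,215:295],m[80:160,340:420]*255]),cv2.COLOR_GRAY2BGR),(240,480))]))
E
```

```text
module ((398.0, 283.9), (54.3, 89.8), 33.6)
lid ((397.9, 283.8), (43.1, 43.7), 33.3)
bg [ 23  21 198] sink [[30, 9, 141], [40, 11, 72], [20, 9, 89], [30, 8, 136], [40, 11, 71], [30, 9, 88], [30, 9, 136], [40, 11, 71], [20, 9, 82]]
seat ((517.3, 420.2), (98.8, 94.0), 24.5)
hole ((515.2, 420.6), (21.2, 21.2), 48.2)
```

View pics/crop1.png

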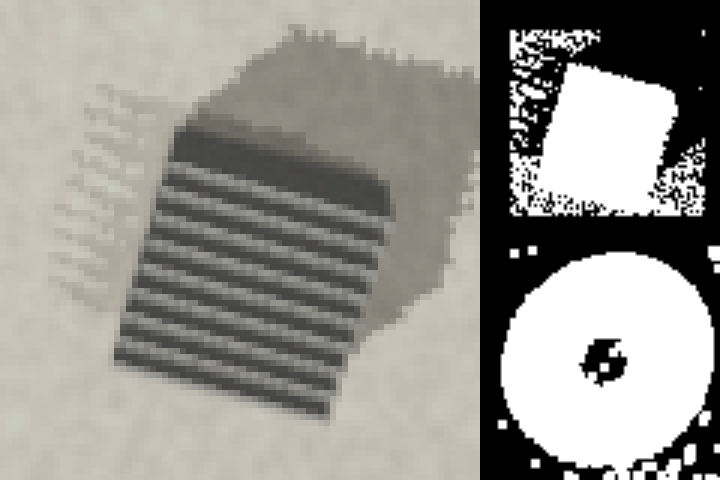

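Seat floor and heat sink (crop) are clear. Moving over the module first, with the closing line turned to its short axis (-37.5°).

Request:
move_arm(travel=[[-30,8,0],[-60,16,-20],[-90,25,-50],[-110,30,-90],[-122,35,-120],[-122,35,-145],[-122,35,-155],[-122,35,-155]], angular=[[0,0,-8],[0,0,-16],[0,0,-24],[0,0,-32],[0,0,-37.5],[0,0,-37.5],[0,0,-37.5],[0,0,-37.5]], gripper=[0,0,0,0,0,0,0,0])

```text
clock: 1.95
position: [0.3969, 0.2851, 0.0998]
tool_rot: [-0.0, 0.471, 0.882, -0.001]
force: [0.3, -0.4, 1.4]
grip_width: 0.0941
gripper_force: 0.0
```

```bash
cat >> h.py <<'E'
def pose():
    o=readout.get_obs();q=o["tool_rot"]
    w,x,y,z=q; ya=np.degrees(np.arctan2(1-2*(x*x+z*z),2*(x*y-w*z)))
    print("t",round(o["clock"],2),"pos",(o["position"]*1000).round(1),"yaw_close",ya.round(2),"w",round(o["grip_width"]*1000,1),"F",o["force"].round(1),"gf",round(o["gripper_force"],1))
E
python3 - <<'E'
from h import *
pose(); im,c=snap("w2.png")
hsv=cv2.cvtColor(im,cv2.COLOR_BGR2HSV);H,Sa,V=cv2.split(hsv)
g=((H>50)&(H<95)&(Sa>80)&(V>30)).astype(np.uint8)
g=cv2.morphologyEx(g,cv2.MORPH_CLOSE,np.ones((7,7)))
print("module",rect(g,c,.02))
cv2.imwrite("pics/w2.png",im)
E
```

```text
t 1.95 pos [396.9 285.1  99.8] yaw_close 33.84 w 94.1 F [ 0.3 -0.4  1.4] gf 0.0
module ((397.3, 284.8), (54.6, 89.2), 33.5)
```

View pics/w2.png

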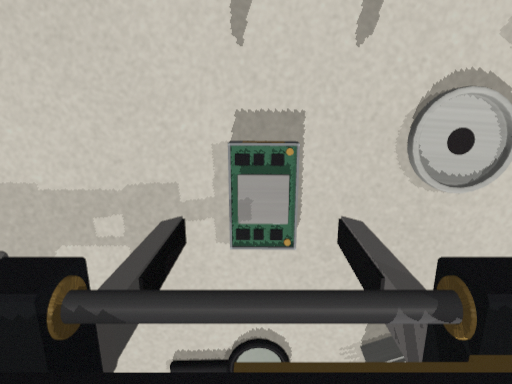

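The module sits centred between the fingers (264,195), square to them; the seat is at (461,141). Descending and gripping.

Request:
move_arm(travel=[[0,0,-40],[0,0,-70],[0,0,-88],[0,0,-95],[0,0,-95],[0,0,-95],[0,0,-95],[0,0,-95],[0,0,-95],[0,0,-95]], angular=[[0,0,0],[0,0,0],[0,0,0],[0,0,0],[0,0,0],[0,0,0],[0,0,0],[0,0,0],[0,0,0],[0,0,0]], gripper=[0,0,0,0,1,1,1,1,1,1])

```text
clock: 3.0
position: [0.3979, 0.2851, 0.0061]
tool_rot: [0.0, 0.471, 0.882, 0.0]
force: [-1.2, -0.5, 6.6]
grip_width: 0.0596
gripper_force: 30.0
```

Run:
```python
from h import *
pose()
c=np.load("w2.png.npy",allow_pickle=True).item(); print(ray(c,(460.5,141),.004))
cs=get_calibration("scene")
print("scope base", ray(cs,[(222*.64,213*.64),(325*.64,188*.64)],0)[:,:2])
# nest in scene/side: dark plate
for n,b in (("scene",(190,240,195,240)),("side",(268,312,178,215))):
    im=cv2.imread(f"{n}0.png");V=cv2.cvtColor(im,cv2.COLOR_BGR2HSV)[:,:,2];S=cv2.cvtColor(im,cv2.COLOR_BGR2HSV)[:,:,1]
    m=win((V<100).astype(np.uint8),*b);m=cv2.morphologyEx(m,cv2.MORPH_CLOSE,np.ones((5,5)))
    print(n,rect(m,get_calibration(n),.01))
```

```text
t 3.0 pos [397.9 285.1   6.1] yaw_close 33.77 w 59.6 F [-1.2 -0.5  6.6] gf 30.0
[[0.51513719 0.42053832 0.004     ]]
scope base [[ 0.65622168 -0.72158734]
 [ 0.33370055 -0.69937082]]
scene ((680.1, 13.8), (144.4, 100.2), 76.2)
side ((673.3, -0.0), (134.7, 98.7), 76.0)
```

Gripped (59.6 mm). The nest's long axis lies at about 76° near (673,0). Lifting, turning -48° and stopping short at (640,-120) to view the nest free of the module.

Request:
move_arm(travel=[[0,0,20],[0,0,60],[15,-25,100],[38,-64,140],[62,-104,170],[86,-144,170],[110,-184,170],[134,-224,170],[158,-264,170],[180,-304,170]], angular=[[0,0,0],[0,0,0],[0,0,-7],[0,0,-14],[0,0,-21],[0,0,-28],[0,0,-35],[0,0,-42],[0,0,-46],[0,0,-48]], gripper=[1,1,1,1,1,1,1,1,1,1])

```text
clock: 4.0
position: [0.5782, -0.0213, 0.1753]
tool_rot: [-0.0, 0.79, 0.613, -0.0]
force: [1.0, 0.9, -0.8]
grip_width: 0.06
gripper_force: 30.0
```

Request:
move_arm(travel=[[22,-36,0],[45,-75,0],[62,-101,0],[62,-101,0],[62,-101,0]], angular=[[0,0,0],[0,0,0],[0,0,0],[0,0,0],[0,0,0]], gripper=[1,1,1,1,1])

```text
clock: 4.5
position: [0.6392, -0.1203, 0.1747]
tool_rot: [-0.001, 0.789, 0.614, -0.0]
force: [-0.9, 0.5, -1.9]
grip_width: 0.0597
gripper_force: 30.0
```

Run:
```python
from h import *
pose(); im,c=snap("w3.png"); cv2.imwrite("pics/w3.png",im)
```

```text
t 4.5 pos [ 639.2 -120.3  174.7] yaw_close -14.27 w 59.7 F [-0.9  0.5 -1.9] gf 30.0
```

View pics/w3.png

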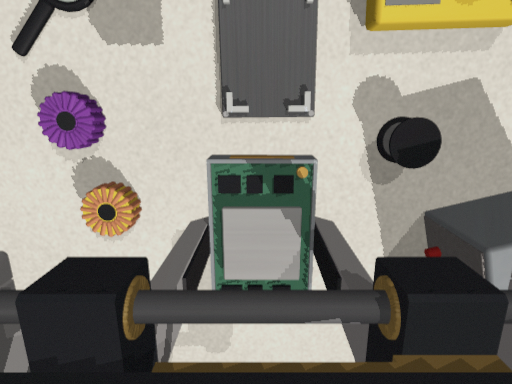

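The wrist view shows the nest at the top (268,55), near corners (221,117) and (314,117), with the module square to it. Locating the nest from its two sides and near edge.

Run:
```python
from h import *
im=cv2.imread("w3.png");c=np.load("w3.png.npy",allow_pickle=True).item()
hsv=cv2.cvtColor(im,cv2.COLOR_BGR2HSV);H,Sa,V=cv2.split(hsv)
b=cv2.GaussianBlur(V,(3,3),0)
m=win((b<105).astype(np.uint8),200,335,0,135); m=cv2.morphologyEx(cv2.copyMakeBorder(m,10,0,0,0,cv2.BORDER_REPLICATE),cv2.MORPH_CLOSE,np.ones((9,9)))[10:]
(x,y),(w,h),a=rect(m,c,.01); print((x,y),(w,h),a)
cs,_=cv2.findContours(m,0,cv2.CHAIN_APPROX_NONE);k=max(cs,key=cv2.contourArea)[:,0]
P=ray(c,k,.01)[:,:2]*1000
ok=(k[:,1]>3)
ctr=np.array([x,y])
for name,s in (("left",(k[:,0]<230)&(k[:,1]<108)&ok),("right",(k[:,0]>305)&(k[:,1]<108)&ok),("near",(k[:,1]>112)&(k[:,0]>228)&(k[:,0]<308))):
    vx,vy,px,py=cv2.fitLine(P[s].astype(np.float32),cv2.DIST_HUBER,0,.01,.01).ravel(); print(name,np.degrees(np.arctan2(vy,vx)).round(2),px.round(1),py.round(1),s.sum())
# L stop bright pixels
br=win(((V>150)&(Sa<30)).astype(np.uint8),224,312,0,113);n,l,st,ce=cv2.connectedComponentsWithStats(br)
for i in range(1,n):
    if st[i,4]>15: print(st[i].tolist(), ray(c,ce[i],.016)[0,:2].round(4))
```

```text
(673.5, -3.4) (112.0, 98.4) 76.0
left 76.05 627.4 12.6 104
right 76.24 722.1 -9.5 104
near -13.24 653.8 -55.5 84
[289, 91, 23, 22, 215] [ 0.6989 -0.0552]
[224, 92, 25, 21, 217] [ 0.6293 -0.0379]
```

Request:
move_arm(travel=[[12,40,-20],[25,85,-50],[35,118,-85],[37.5,127.5,-110],[37.5,127.5,-130],[37.5,127.5,-145],[37.5,127.5,-153],[37.5,127.5,-157],[37.5,127.5,-159],[37.5,127.5,-159]], angular=[[0,0,0.3],[0,0,0.3],[0,0,0.3],[0,0,0.3],[0,0,0.3],[0,0,0.3],[0,0,0.3],[0,0,0.3],[0,0,0.3],[0,0,0.3]], gripper=[1,1,1,1,1,1,1,1,1,1])

```text
clock: 5.55
position: [0.6773, 0.0072, 0.0171]
tool_rot: [0.0, 0.788, 0.616, 0.0]
force: [-0.9, 0.0, -1.7]
grip_width: 0.0598
gripper_force: 30.0
```

Run:
```python
from h import *
pose(); im,c=snap("w4.png"); cv2.imwrite("pics/w4.png",im)
```

```text
t 5.55 pos [677.3   7.2  17.1] yaw_close -13.94 w 59.8 F [-0.9  0.  -1.7] gf 30.0
```

View pics/w4.png

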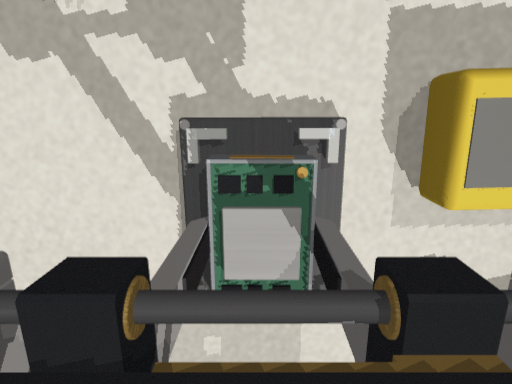

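Module is centred between the stops (far stops at (207,140) and (322,140), module far edge at row 160). Lowering the last millimetre, releasing, rising.

Request:
move_arm(travel=[[0,0,-1],[0,0,-1.8],[0,0,-1.8],[0,0,-1.8],[0,0,-1.8],[0,0,-1.8],[0,0,10],[0,0,40],[0,0,85],[-10,30,130]], angular=[[0,0,0],[0,0,0],[0,0,0],[0,0,0],[0,0,0],[0,0,0],[0,0,0],[0,0,0],[0,0,0],[0,0,0]], gripper=[1,1,0.3,0.1,0,0,0,0,0,0])

```text
clock: 6.6
position: [0.6683, 0.0325, 0.1449]
tool_rot: [0.0, 0.789, 0.615, 0.0]
force: [0.8, -0.0, 0.2]
grip_width: 0.0937
gripper_force: 0.0
```

Run:
```python
from h import *
pose()
c=np.load("w1.png.npy",allow_pickle=True).item()
k=np.array([(178,160),(388,212),(328,415),(118,362)])/6+[215,190]
P=ray(c,k,.028)[:,:2]*1000; print(P.round(1),P.mean(0).round(1),cv2.minAreaRect(P.astype(np.float32)))
```

```text
t 6.6 pos [668.3  32.5 144.9] yaw_close -14.1 w 93.7 F [ 0.8 -0.   0.2] gf 0.0
[[578.2 203.6]
 [605.9 245.4]
 [650.3 215.9]
 [621.2 173.2]] [613.9 209.5] ((613.7891845703125, 209.15415954589844), (51.692779541015625, 53.26820755004883), 56.37841796875)
```

Request:
move_arm(travel=[[-13,43,0],[-26,86,0],[-39,130,-10],[-54.5,176.5,-30],[-54.5,176.5,-45],[-54.5,176.5,-45]], angular=[[0,0,-7],[0,0,-14],[0,0,-19.5],[0,0,-19.5],[0,0,-19.5],[0,0,-19.5]], gripper=[0,0,0,0,0,0])

```text
clock: 7.2
position: [0.6123, 0.2117, 0.0958]
tool_rot: [-0.0, 0.88, 0.475, -0.002]
force: [-0.5, -0.1, 0.3]
grip_width: 0.094
gripper_force: 0.0
```

Run:
```python
from h import *
pose(); im,c=snap("w5.png"); cv2.imwrite("pics/w5.png",im)
p=proj(c,[.614,.209,.028]);print(p)
```

```text
t 7.2 pos [612.3 211.7  95.8] yaw_close -33.3 w 94.0 F [-0.5 -0.1  0.3] gf 0.0
[[266.37320036 200.77536288]]
```

View pics/w5.png

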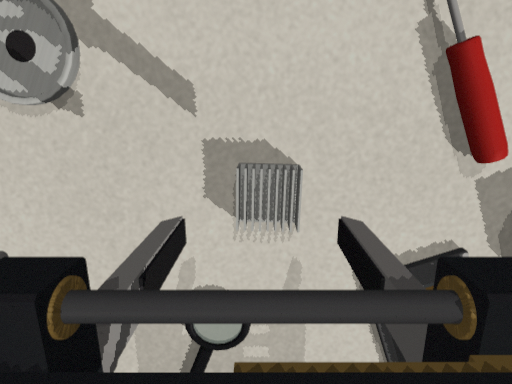

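Heat sink top is centred at about (269,198), nearly square to the fingers; small shift, then descend and grip.

Request:
move_arm(travel=[[5,-4,-40],[5,-4,-70],[5,-4,-87],[5,-4,-93],[5,-4,-93],[5,-4,-93],[5,-4,-93],[5,-4,-93],[5,-4,-93],[5,-4,-93]], angular=[[0,0,0],[0,0,0],[0,0,0],[0,0,0],[0,0,0],[0,0,0],[0,0,0],[0,0,0],[0,0,0],[0,0,0]], gripper=[0,0,0,0,1,1,1,1,1,1])

```text
clock: 8.25
position: [0.6185, 0.2073, 0.0048]
tool_rot: [-0.0, 0.881, 0.474, 0.0]
force: [-0.8, 0.8, 3.3]
grip_width: 0.054
gripper_force: 30.0
```

Request:
move_arm(travel=[[0,0,10],[0,0,40],[0,0,75],[10,-30,110],[10,-30,110],[10,-30,110]], angular=[[0,0,0],[0,0,0],[0,0,0],[0,0,8],[0,0,16],[0,0,19.5]], gripper=[1,1,1,1,1,1])

```text
clock: 8.85
position: [0.6291, 0.1765, 0.1163]
tool_rot: [0.001, 0.786, 0.618, 0.001]
force: [-0.6, 0.1, -2.3]
grip_width: 0.0539
gripper_force: 30.0
```

Run:
```python
from h import *
pose(); im,c=snap("w6.png"); cv2.imwrite("pics/w6.png",im)
```

```text
t 8.85 pos [629.1 176.5 116.3] yaw_close -13.68 w 53.9 F [-0.6  0.1 -2.3] gf 30.0
```

View pics/w6.png

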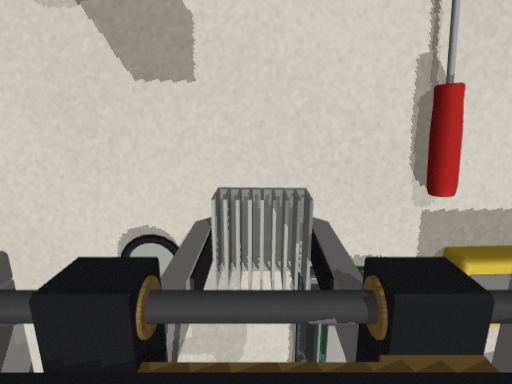

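Run:
```python
from h import *
c=np.load("w6.png.npy",allow_pickle=True).item()
im=cv2.imread("w6.png");V=im[:,:,1]
print(V[180:200,262], V[200,205:222],V[200,300:320])
for r_ in (187.5,190): print((ray(c,(262,r_),.1395)[0,:2]*1000-[629.1,176.5])@[np.cos(np.radians(76.3)),np.sin(np.radians(76.3))])
```

```text
[196 195 194 197 201 204 206 164 103  87  86  86  85  86  86  84  87  86
  85  85] [198 199 200 199 199 196 162 164 160 137 118  77  75  74  77  92 105] [108 119 128 124  88  71  74  74  73  75  89 111 137 155 197 197 199 200
 198 196]
33.14301133133917
31.808713475664028
```

Run:
```python
from h import *
u=np.array([np.cos(np.radians(76.1)),np.sin(np.radians(76.1))])
for f,T,zt,col in (("w3.png",(639.2,-120.3),.1886,262),("w4.png",(677.3,7.2),.031,262)):
    c=np.load(f+".npy",allow_pickle=True).item(); V=cv2.imread(f)[:,:,1]
    print(f,V[150:168,240],V[150:168,215],V[150:168,305])
    for r_ in (155,157,159.5): print(r_,((ray(c,(262,r_),zt)[0,:2]*1000-T)@u).round(1))
c=np.load("w4.png.npy",allow_pickle=True).item()
print("far plate edge",((ray(c,(262,118.5),.010)[0,:2]*1000-T)@u),"L inner",((ray(c,(262,138.5),.016)[0,:2]*1000-T)@u))
print("lid",[((ray(c,(262,a),.0386)[0,:2]*1000-T)@u).round(1) for a in (208,280)])
```

```text
w3.png [209 208 209 210 164  90  73  92  82 119 146 152 151 121  99 111 114 114] [213 211 209 209 164  90  72  70  71 119 147 151 151 122 101 101 100 111] [210 211 211 210 178 112  70  71  72 102 141 151 151 128 105 103 113 108]
155 48.7
157 47.7
159.5 46.3
w4.png [ 61  62  62  63  68  70  74  93  84 104 143 155 154 123 101 100 111 116] [ 61  62  64  63  67  70  71  73  72 120 147 154 153 132 106 101 101 101] [ 60  61  62  63  64  71  72  72  72 105 142 153 152 130 105  98 112 113]
155 48.7
157 47.6
159.5 46.3
far plate edge 67.17671177589929 L inner 56.119535216381806
lid [np.float64(21.5), np.float64(-21.2)]
```

Run:
```python
from h import *
u=np.array([np.cos(np.radians(76.3)),np.sin(np.radians(76.3))])
c=np.load("w6.png.npy",allow_pickle=True).item()
print([((ray(c,(262,a),.1115)[0,:2]*1000-[629.1,176.5])@u).round(1) for a in (187.5,188)])
print([((ray(c,(262,a),.1395)[0,:2]*1000-[629.1,176.5])@u).round(1) for a in (199,)])
c=np.load("w5.png.npy",allow_pickle=True).item();u=np.array([np.cos(np.radians(56.7)),np.sin(np.radians(56.7))])
print([((ray(c,(268,a),z)[0,:2]*1000-[618.5,207.3])@u).round(1) for a,z in ((163,0),(163,.028))], [((ray(c,(268,a),z)[0,:2]*1000-[618.5,207.3])@u).round(1) for a,z in ((231,.028),(231,0))])
cv2.imwrite("pics/c6.png",cv2.resize(cv2.imread("w6.png")[170:290,190:340],(750,600),interpolation=0))
```

```text
[np.float64(26.2), np.float64(25.9)]
[np.float64(27.0)]
[np.float64(25.9), np.float64(30.6)] [np.float64(-27.8), np.float64(-39.2)]
```

View pics/c6.png

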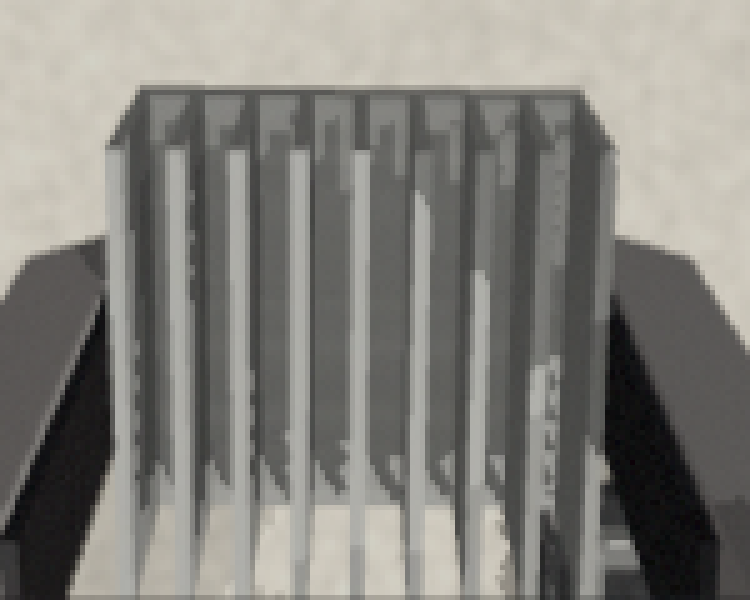

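The crop shows the fin tops' front edge at row 200 and the base edge at row 188, both giving about 26 mm from the TCP, so the sink is centred in the fingers within 1 mm. Carrying it to the lid.

Request:
move_arm(travel=[[12,-43,0],[24,-86,0],[36,-129,0],[47,-162,-10],[49.7,-172,-35],[49.7,-172,-55],[49.7,-172,-68],[49.7,-172,-74],[49.7,-172,-76.5],[49.7,-172,-77]], angular=[[0,0,0],[0,0,0],[0,0,0],[0,0,0],[0,0,0],[0,0,0],[0,0,0],[0,0,0],[0,0,0],[0,0,0]], gripper=[1,1,1,1,1,1,1,1,1,1])

```text
clock: 9.9
position: [0.6785, 0.0056, 0.0388]
tool_rot: [0.0, 0.788, 0.616, 0.0]
force: [-4.7, 0.2, 6.5]
grip_width: 0.0536
gripper_force: 30.0
```

Run:
```python
from h import *
pose(); im,c=snap("w7.png");cv2.imwrite("pics/w7.png",cv2.resize(im[110:300,150:380],(726,600),interpolation=cv2.INTER_CUBIC))
```

```text
t 9.9 pos [678.5   5.6  38.8] yaw_close -13.91 w 53.6 F [-4.7  0.2  6.5] gf 30.0
```

View pics/w7.png

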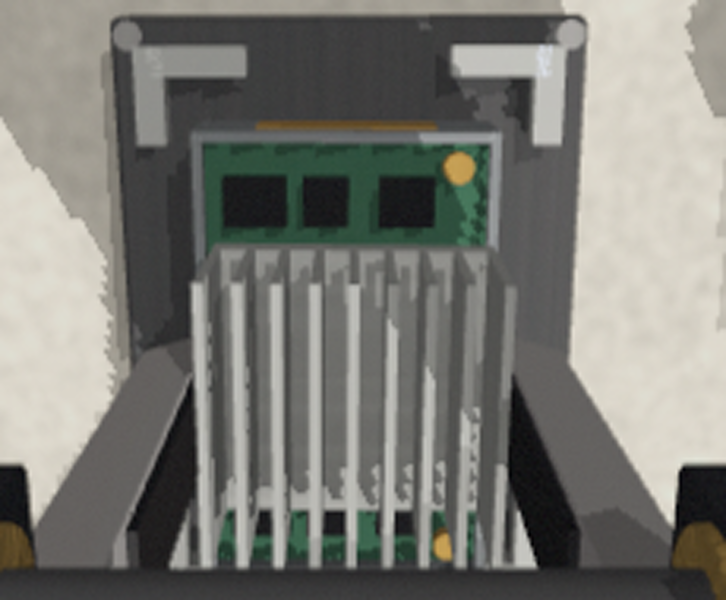

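Heat sink is seated (contact 6.5 N) square over the lid. Releasing and heading to the fan.

Request:
move_arm(travel=[[0,0,0],[0,0,0],[0,0,0],[0,0,0],[0,0,8],[0,0,35],[0,0,80],[-30,-30,110],[-60,-60,130],[-95,-95,140]], angular=[[0,0,0],[0,0,0],[0,0,0],[0,0,0],[0,0,0],[0,0,0],[0,0,0],[0,0,0],[0,0,0],[0,0,0]], gripper=[0.3,0.1,0,0,0,0,0,0,0,0])

```text
clock: 10.95
position: [0.5831, -0.0902, 0.18]
tool_rot: [0.001, 0.787, 0.617, 0.001]
force: [-0.0, -2.1, 0.6]
grip_width: 0.0937
gripper_force: 0.0
```

Request:
move_arm(travel=[[-30,-30,-5],[-62,-62,-10],[-95,-95,-20],[-128,-128,-30],[-160,-160,-40],[-182,-180,-50],[-182,-180,-60],[-182,-180,-60]], angular=[[0,0,0],[0,0,0],[0,0,0],[0,0,0],[0,0,0],[0,0,0],[0,0,0],[0,0,0]], gripper=[0,0,0,0,0,0,0,0])

```text
clock: 11.75
position: [0.4011, -0.2695, 0.1168]
tool_rot: [-0.0, 0.788, 0.616, -0.0]
force: [1.1, 0.1, 0.1]
grip_width: 0.0938
gripper_force: 0.0
```

Run:
```python
from h import *
pose(); im,c=snap("w8.png"); cv2.imwrite("pics/w8.png",cv2.resize(im,(800,600),interpolation=cv2.INTER_CUBIC))
print(proj(c,[.397,-.263,.02])*1.5625)
```

```text
t 11.75 pos [ 401.1 -269.5  116.8] yaw_close -14.01 w 93.8 F [1.1 0.1 0.1] gf 0.0
[[401.11799971 289.85724513]]
```

View pics/w8.png

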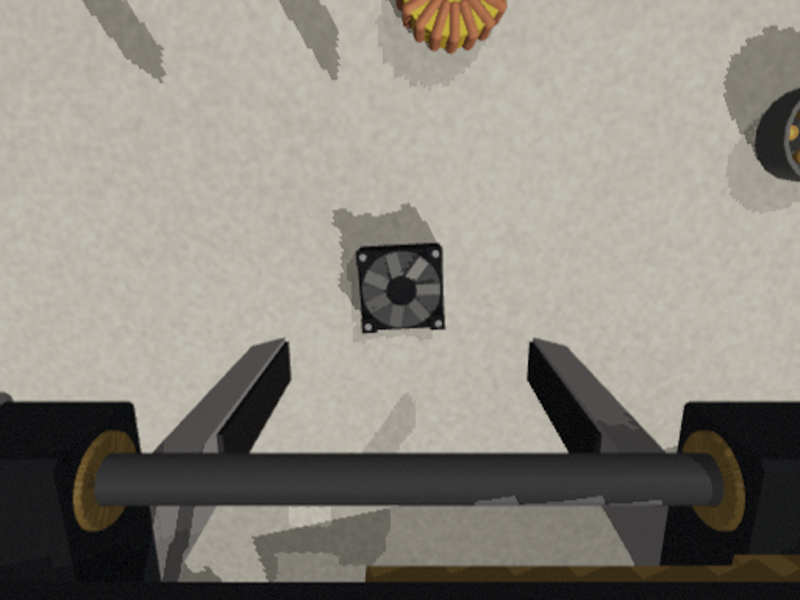

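Fan at (401,289) in the 800 px view, almost square to the fingers; copper ring at (453,10), pot at (790,135).

Run:
```python
from h import *
im=cv2.imread("w8.png");c=np.load("w8.png.npy",allow_pickle=True).item()
V=im.max(2); m=win((V<105).astype(np.uint8),222,292,150,218); m=cv2.morphologyEx(m,cv2.MORPH_CLOSE,np.ones((9,9)))
print(rect(m,c,.02),cv2.boundingRect(m))
k=np.array([(358,247),(440,243),(444,328),(363,332)])*.64
P=ray(c,k,.02)[:,:2]*1000;print(P.mean(0),cv2.minAreaRect(P.astype(np.float32)))
```

```text
((394.1, -261.0), (52.3, 55.3), 78.9) (222, 155, 63, 58)
[ 397.28377524 -262.19986544] ((397.1771240234375, -262.1412048339844), (51.20994186401367, 48.515071868896484), 78.97283172607422)
```

Request:
move_arm(travel=[[-3,5,-40],[-3,5,-80],[-3,5,-105],[-3,5,-114],[-3,5,-114],[-3,5,-114],[-3,5,-114],[-3,5,-114],[-3,5,-114],[-3,5,-114]], angular=[[0,0,3],[0,0,3],[0,0,3],[0,0,3],[0,0,3],[0,0,3],[0,0,3],[0,0,3],[0,0,3],[0,0,3]], gripper=[0,0,0,0,0,1,1,1,1,1])

```text
clock: 12.8
position: [0.3987, -0.2646, 0.0036]
tool_rot: [0.0, 0.771, 0.637, 0.0]
force: [-0.4, -0.6, -0.1]
grip_width: 0.057
gripper_force: 0.0
```

```bash
python3 -c "
from h import *
pose()"
```

```text
t 12.8 pos [ 398.7 -264.6    3.6] yaw_close -10.93 w 57.0 F [-0.4 -0.6 -0.1] gf 0.0
```

Request:
move_arm(travel=[[0,2,0],[0,2,0],[0,2,0],[0,2,5],[0,2,30],[0,2,75],[30,32,115],[62,64,135],[95,97,140],[128,130,140]], angular=[[0,0,0],[0,0,0],[0,0,0],[0,0,0],[0,0,0],[0,0,0],[0,0,-3],[0,0,-3],[0,0,-3],[0,0,-3]], gripper=[1,1,1,1,1,1,1,1,1,1])

```text
clock: 13.8
position: [0.5277, -0.1336, 0.1452]
tool_rot: [0.001, 0.788, 0.616, 0.001]
force: [-0.1, -0.4, -0.4]
grip_width: 0.0496
gripper_force: 30.0
```

Request:
move_arm(travel=[[33,10,0],[66,20,0],[99,26,0],[122,30,0],[122,30,0],[122,30,0]], angular=[[0,0,0],[0,0,0],[0,0,0],[0,0,0],[0,0,0],[0,0,0]], gripper=[1,1,1,1,1,1])

```text
clock: 14.4
position: [0.6477, -0.1048, 0.1428]
tool_rot: [-0.0, 0.788, 0.616, -0.0]
force: [0.4, 0.1, -0.1]
grip_width: 0.0496
gripper_force: 30.0
```

Run:
```python
from h import *
pose(); im,c=snap("w9.png"); cv2.imwrite("pics/w9.png",cv2.resize(im,(800,600),interpolation=cv2.INTER_CUBIC))
```

```text
t 14.4 pos [ 647.7 -104.8  142.8] yaw_close -13.91 w 49.6 F [ 0.4  0.1 -0.1] gf 30.0
```

View pics/w9.png

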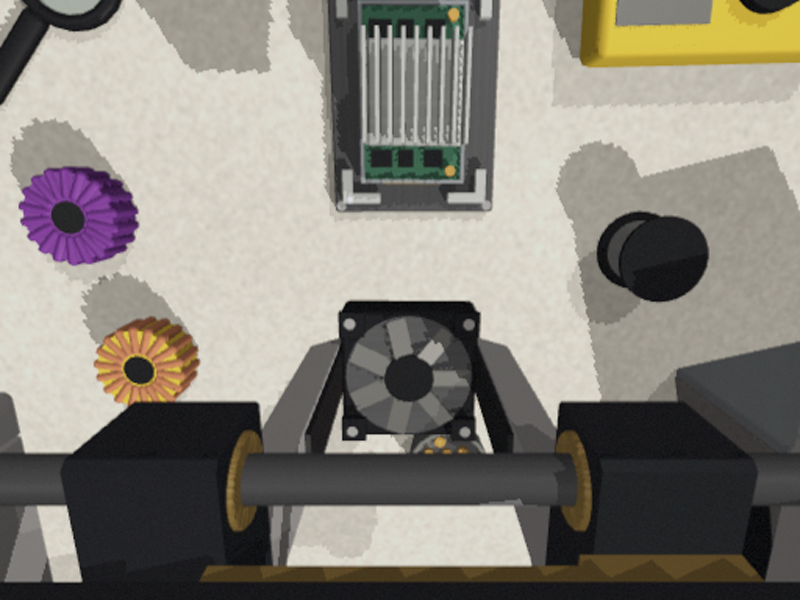

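Heat sink on the module at (417,85), stack square; fan in the fingers, hub at (409,378). Measuring both.

Run:
```python
from h import *
im=cv2.imread("w9.png");c=np.load("w9.png.npy",allow_pickle=True).item()
T=np.array([647.7,-104.8])
a=np.radians(76.1);u=np.array([np.cos(a),np.sin(a)]);n=np.array([u[1],-u[0]])
f=ray(c,np.array([(409,378)])*.64,.1592)[0,:2]*1000-T; print("fan hub rel TCP u,n",f@u,f@n)
m=win((im.min(2)>125).astype(np.uint8),232,303,14,95)
cols=np.where(m[20:90].sum(0)>25)[0]; rows=np.where(m[:,232:303].sum(1)>12)[0]; print(cols,rows.min(),rows.max())
for k in ([(372,27),(469,27),(366,143),(462,143)],):
    P=ray(c,np.array(k)*.64,.062)[:,:2]*1000; print(P.round(1),P.mean(0))
L=[(360,201),(469,201)]
cv2.imwrite("pics/c9.png",cv2.resize(im[0:140,205:320],(492,600),interpolation=0))
```

```text
fan hub rel TCP u,n -0.17673050799748247 -0.9395139144986513
[232 233 234 239 240 241 242 248 249 250 256 257 258 259 264 265 266 267
 273 274 275 276 281 282 283 284 290 291 292 293 294 295 298 299 300 301] 17 92
[[663.   35.6]
 [708.6  24.3]
 [646.2 -15.4]
 [693.8 -27.3]] [677.88166974   4.30456132]
```

View pics/c9.png

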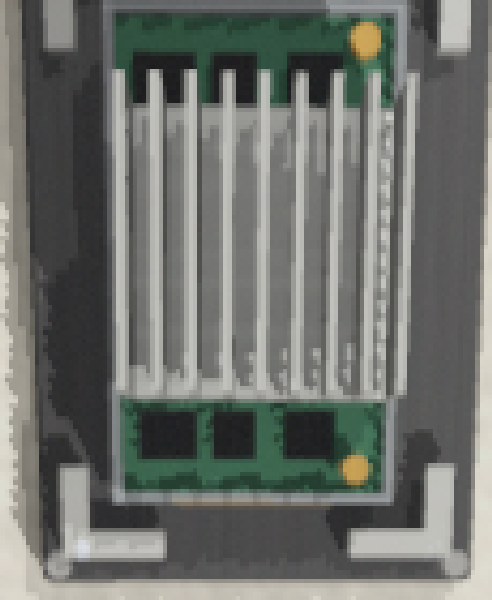

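Run:
```python
from h import *
c=np.load("w9.png.npy",allow_pickle=True).item()
P=ray(c,np.array([(113,71),(420,71),(115,393),(407,393)])/4.28+[205,0],.062)[:,:2]*1000; print(P.round(1),P.mean(0))
P=ray(c,np.array([(104,8),(411,8),(114,500),(393,500)])/4.28+[205,0],.030)[:,:2]*1000; print("mod",P.round(1),P.mean(0))
```

```text
[[658.2  37.3]
 [710.8  24.2]
 [644.2 -15.2]
 [697.2 -28.3]] [677.62483964   4.49279447]
mod [[658.7  57.4]
 [717.2  42.9]
 [635.8 -33.8]
 [693.7 -48.2]] [676.37955805   4.56858246]
```

Request:
move_arm(travel=[[10,36,0],[20,73,0],[28,102,-8],[30.5,110,-30],[30.5,110,-50],[30.5,110,-63],[30.5,110,-71],[30.5,110,-75],[30.5,110,-76.5],[30.5,110,-76.5]], angular=[[0,0,0],[0,0,0],[0,0,0],[0,0,0],[0,0,0],[0,0,0],[0,0,0],[0,0,0],[0,0,0],[0,0,0]], gripper=[1,1,1,1,1,1,1,1,1,1])

```text
clock: 15.45
position: [0.6788, 0.0049, 0.0674]
tool_rot: [0.0, 0.788, 0.616, 0.0]
force: [0.4, -0.3, -0.5]
grip_width: 0.0498
gripper_force: 30.0
```

```bash
python3 -c "
from h import *
pose()"
```

```text
t 15.45 pos [678.8   4.9  67.4] yaw_close -13.94 w 49.8 F [ 0.4 -0.3 -0.5] gf 30.0
```

Request:
move_arm(travel=[[0,0,-1],[0,0,-1.8],[0,0,-2.3],[0,0,-2.3]], angular=[[0,0,0],[0,0,0],[0,0,0],[0,0,0]], gripper=[1,1,1,1])

```text
clock: 15.85
position: [0.6788, 0.0051, 0.0655]
tool_rot: [0.0, 0.788, 0.616, 0.0]
force: [-3.1, -1.0, 5.8]
grip_width: 0.0499
gripper_force: 30.0
```

Request:
move_arm(travel=[[0,0,0],[0,0,0],[0,0,0],[0,0,0],[0,0,8],[0,0,35],[-20,-10,75],[-55,-30,95],[-95,-51,95],[-138,-75,80]], angular=[[0,0,0],[0,0,0],[0,0,0],[0,0,0],[0,0,0],[0,0,0],[0,0,0],[0,0,0],[0,0,0],[0,0,0]], gripper=[0.3,0.1,0,0,0,0,0,0,0,0])

```text
clock: 16.85
position: [0.5415, -0.0698, 0.1474]
tool_rot: [0.002, 0.787, 0.616, 0.002]
force: [1.4, -1.4, 0.5]
grip_width: 0.0941
gripper_force: 0.0
```

Request:
move_arm(travel=[[-36,-20,-10],[-72,-39,-20],[-78,-41,-30],[-78,-41,-30],[-78,-41,-30]], angular=[[0,0,0],[0,0,0],[0,0,0],[0,0,0],[0,0,0]], gripper=[0,0,0,0,0])

```text
clock: 17.35
position: [0.465, -0.11, 0.1156]
tool_rot: [0.0, 0.788, 0.616, 0.0]
force: [0.7, 0.7, 0.6]
grip_width: 0.0937
gripper_force: 0.0
```

Run:
```python
from h import *
pose(); im,c=snap("w10.png"); cv2.imwrite("pics/w10.png",cv2.resize(im,(800,600),interpolation=cv2.INTER_CUBIC))
hsv=cv2.cvtColor(im,cv2.COLOR_BGR2HSV);H,S,V=cv2.split(hsv)
m=((H<28)&(S>110)&(V>80)).astype(np.uint8);m=win(m,150,380,80,285);m=cv2.morphologyEx(m,cv2.MORPH_CLOSE,np.ones((7,7)))
print(cv2.boundingRect(m),rect(m,c,.028),rect(m,c,0))
d=win((V<70).astype(np.uint8),230,300,150,240);k=cv2.connectedComponentsWithStats(d);
for s,e in zip(k[2][1:],k[3][1:]):
    if s[4]>30: print(s,ray(c,e,.028)[0]*1000)
```

```text
t 17.35 pos [ 465.  -110.   115.6] yaw_close -13.91 w 93.7 F [0.7 0.7 0.6] gf 0.0
(228, 162, 65, 67) ((461.9, -111.3), (57.0, 60.2), 5.7) ((459.9, -118.8), (63.0, 66.6), 5.7)
[250 188  21  21 332] [ 461.73557198 -113.17141229   28.        ]
```

View pics/w10.png

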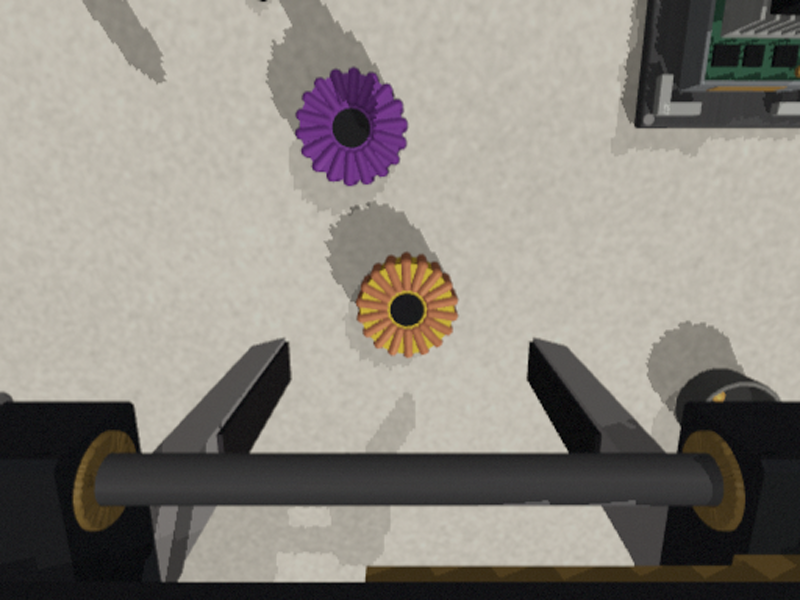

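The copper ring is at (407,308), dark centre giving (462,-113); the purple decoy is at (351,127), clear of the fingers. This is the close check of the choice: copper one. Gripping it high enough to clear the seat's rim.

Request:
move_arm(travel=[[-3,-3,-45],[-3,-3,-80],[-3,-3,-98],[-3,-3,-104],[-3,-3,-104],[-3,-3,-104],[-3,-3,-104],[-3,-3,-104],[-3,-3,-104],[-3,-3,-104]], angular=[[0,0,0],[0,0,0],[0,0,0],[0,0,0],[0,0,0],[0,0,0],[0,0,0],[0,0,0],[0,0,0],[0,0,0]], gripper=[0,0,0,0.3,1,1,1,1,1,1])

```text
clock: 18.4
position: [0.4617, -0.1134, 0.0119]
tool_rot: [0.001, 0.788, 0.616, 0.001]
force: [0.7, 1.0, 7.2]
grip_width: 0.0593
gripper_force: 30.0
```

```bash
python3 -c "
from h import *
pose()"
```

```text
t 18.4 pos [ 461.7 -113.4   11.9] yaw_close -13.92 w 59.3 F [0.7 1.  7.2] gf 30.0
```

Request:
move_arm(travel=[[0,0,15],[0,0,55],[3,30,90],[7,70,110],[11,115,120],[15,160,120],[20,205,120],[25,250,120],[30,295,120],[34,335,120]], angular=[[0,0,0],[0,0,0],[0,0,0],[0,0,0],[0,0,0],[0,0,0],[0,0,0],[0,0,0],[0,0,0],[0,0,0]], gripper=[1,1,1,1,1,1,1,1,1,1])

```text
clock: 19.4
position: [0.4943, 0.2238, 0.1306]
tool_rot: [-0.0, 0.787, 0.616, -0.0]
force: [0.3, -0.3, -5.4]
grip_width: 0.0594
gripper_force: 30.0
```

Request:
move_arm(travel=[[5,40,0],[8,65,0],[8,65,0],[8,65,0]], angular=[[0,0,0],[0,0,0],[0,0,0],[0,0,0]], gripper=[1,1,1,1])

```text
clock: 19.8
position: [0.5023, 0.2868, 0.1302]
tool_rot: [-0.0, 0.787, 0.617, -0.001]
force: [-0.3, 0.3, -4.9]
grip_width: 0.0596
gripper_force: 30.0
```

Run:
```python
from h import *
pose(); im,c=snap("w11.png"); V=im.max(2)
p=proj(c,[.5151,.4205,.004])[0];print("pred hole",p)
x,y=p.astype(int); x0,y0=max(x-25,0),max(y-25,0)
d=win((V<60).astype(np.uint8),x0,x+25,y0,y+25);k=cv2.connectedComponentsWithStats(d)
for s,e in zip(k[2][1:],k[3][1:]):
    if s[4]>30: print(s,ray(c,e,.004)[0]*1000)
d=win((V<70).astype(np.uint8),230,300,170,290);k=cv2.connectedComponentsWithStats(d)
for s,e in zip(k[2][1:],k[3][1:]):
    if s[4]>80: print("toroid centre?",s,ray(c,e,.148)[0]*1000)
```

```text
t 19.8 pos [502.3 286.8 130.2] yaw_close -13.88 w 59.6 F [-0.3  0.3 -4.9] gf 30.0
pred hole [241.15735398  40.41059327]
[229  27  25  27 537] [515.27740149 420.85790104   4.        ]
toroid centre? [245 225  34  31 822] [501.43532038 288.4311614  148.        ]
```

Request:
move_arm(travel=[[4,42,0],[8,85,0],[12,120,-8],[13.4,133,-35],[13.4,133,-65],[13.4,133,-88],[13.4,133,-103],[13.4,133,-110],[13.4,133,-113],[13.4,133,-113]], angular=[[0,0,0],[0,0,0],[0,0,0],[0,0,0],[0,0,0],[0,0,0],[0,0,0],[0,0,0],[0,0,0],[0,0,0]], gripper=[1,1,1,1,1,1,1,1,1,1])

```text
clock: 20.85
position: [0.5167, 0.4198, 0.0186]
tool_rot: [0.0, 0.788, 0.616, 0.001]
force: [0.2, 0.8, -5.5]
grip_width: 0.0596
gripper_force: 30.0
```

Run:
```python
from h import *
pose()
```

```text
t 20.85 pos [516.7 419.8  18.6] yaw_close -13.94 w 59.6 F [ 0.2  0.8 -5.5] gf 30.0
```

2.7 mm to go, still hanging. Lowering gently.

Request:
move_arm(travel=[[-1,0,-1],[-1,0,-2],[-1,0,-2.8],[-1,0,-3],[-1,0,-3]], angular=[[0,0,0],[0,0,0],[0,0,0],[0,0,0],[0,0,0]], gripper=[1,1,1,1,1])

```text
clock: 21.35
position: [0.5155, 0.4201, 0.016]
tool_rot: [-0.0, 0.788, 0.616, 0.0]
force: [-4.0, -2.3, 5.3]
grip_width: 0.0593
gripper_force: 30.0
```

Request:
move_arm(travel=[[0,0,0],[0,0,0],[0,0,0],[0,0,0],[0,0,8],[0,0,40],[0,0,85],[0,0,120],[0,0,120],[0,0,120]], angular=[[0,0,0],[0,0,0],[0,0,0],[0,0,0],[0,0,0],[0,0,0],[0,0,0],[0,0,0],[0,0,0],[0,0,0]], gripper=[0.3,0.1,0,0,0,0,0,0,0,0])

```text
clock: 22.35
position: [0.5154, 0.4199, 0.1357]
tool_rot: [0.0, 0.788, 0.616, 0.001]
force: [0.5, -0.9, -0.5]
grip_width: 0.0941
gripper_force: 0.0
```

Run:
```python
from h import *
pose(); im,c=snap("w12.png"); V=im.max(2); cv2.imwrite("pics/w12.png",cv2.resize(im,(800,600)))
d=win((V<70).astype(np.uint8),230,300,150,240);k=cv2.connectedComponentsWithStats(d)
for s,e in zip(k[2][1:],k[3][1:]):
    if s[4]>80: print("toroid",s,ray(c,e,.032)[0]*1000)
```

```text
t 22.35 pos [515.4 419.9 135.7] yaw_close -13.93 w 94.1 F [ 0.5 -0.9 -0.5] gf 0.0
toroid [252 180  20  19 296] [514.10774993 420.42130716  32.        ]
```

Request:
move_arm(travel=[[0,-20,20],[0,-55,40],[0,-100,40],[0,-145,40],[0,-190,40],[0,-235,40],[0,-280,40],[0,-325,40],[0,-370,40],[0,-415,40]], angular=[[0,0,0],[0,0,0],[0,0,0],[0,0,0],[0,0,0],[0,0,0],[0,0,0],[0,0,0],[0,0,0],[0,0,0]], gripper=[0,0,0,0,0,0,0,0,0,0])

```text
clock: 23.4
position: [0.5144, 0.0031, 0.1736]
tool_rot: [-0.001, 0.788, 0.616, -0.001]
force: [1.2, 0.4, 0.6]
grip_width: 0.0943
gripper_force: 0.0
```

Request:
move_arm(travel=[[2,-45,0],[4,-90,0],[6,-135,0],[8,-180,0],[10,-225,0],[12,-270,0],[13,-315,-20],[15,-355,-40],[15,-380,-55],[15,-380,-55]], angular=[[0,0,0],[0,0,0],[0,0,0],[0,0,0],[0,0,0],[0,0,0],[0,0,0],[0,0,0],[0,0,0],[0,0,0]], gripper=[0,0,0,0,0,0,0,0,0,0])

```text
clock: 24.4
position: [0.5281, -0.377, 0.1152]
tool_rot: [-0.003, 0.789, 0.615, -0.001]
force: [-0.9, 0.1, -0.2]
grip_width: 0.0939
gripper_force: 0.0
```

Run:
```python
from h import *
pose(); im,c=snap("w13.png"); cv2.imwrite("pics/w13.png",cv2.resize(im,(800,600),interpolation=cv2.INTER_CUBIC))
```

```text
t 24.4 pos [ 528.1 -377.   115.2] yaw_close -14.1 w 93.9 F [-0.9  0.1 -0.2] gf 0.0
```

View pics/w13.png

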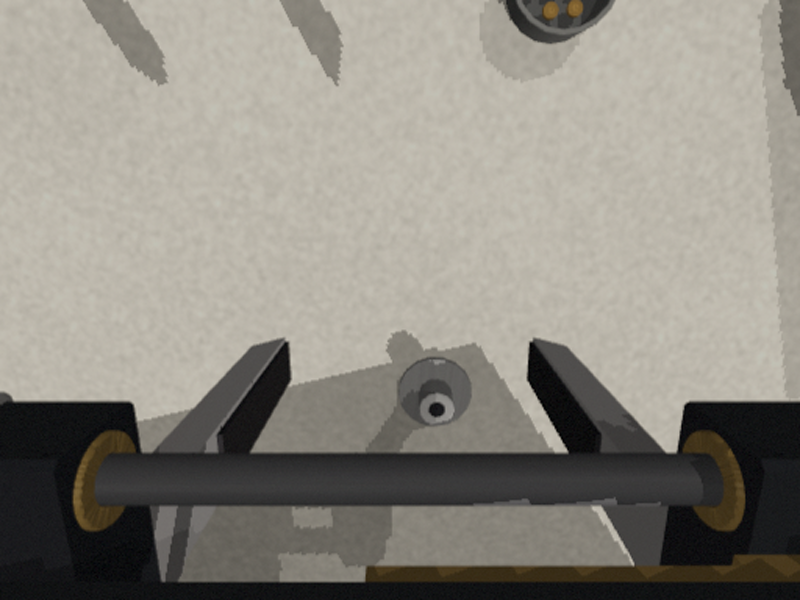

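The clamp disc is at (435,391) with its knob top at (436,408), and the pot is far off at (560,10). I have now viewed 16 pictures, two over the limit of 14, so I'll work by numbers alone from here.

Run:
```python
from h import *
c=np.load("w13.png.npy",allow_pickle=True).item()
print(ray(c,np.array([(436.5,408)])*.64,.027)*1000,ray(c,np.array([(434.5,391)])*.64,.005)*1000)
```

```text
[[ 526.86611717 -444.54882953   27.        ]] [[ 526.84292138 -443.76271302    5.        ]]
```

Request:
move_arm(travel=[[0,-30,0],[-1,-55,-10],[-1,-67,-30],[-1,-67,-40],[-1,-67,-40],[-1,-67,-40]], angular=[[0,0,0],[0,0,0],[0,0,0],[0,0,0],[0,0,0],[0,0,0]], gripper=[0.2,0.3,0.3,0.3,0.3,0.3])

```text
clock: 25.05
position: [0.5298, -0.4411, 0.0806]
tool_rot: [0.0, 0.787, 0.617, 0.0]
force: [-0.3, 0.5, 0.6]
grip_width: 0.0656
gripper_force: 0.0
```

Run:
```python
from h import *
pose(); im,c=snap("w14.png"); V=im.max(2)
p=proj(c,[[.5269,-.4442,.027]])[0];print(p); x,y=p.round().astype(int)
g=cv2.medianBlur(im[y-30:y+30,x-30:x+30,1],3); cc=cv2.HoughCircles(g,cv2.HOUGH_GRADIENT,1,10,param1=80,param2=12,minRadius=9,maxRadius=22)
print(cc)
d=win((V<60).astype(np.uint8),x-12,x+12,y-12,y+12);k=cv2.connectedComponentsWithStats(d)
for s,e in zip(k[2][1:],k[3][1:]):
    if s[4]>8: print(s,ray(c,e,.027)[0]*1000)
```

```text
t 25.05 pos [ 529.8 -441.1   80.6] yaw_close -13.86 w 65.6 F [-0.3  0.5  0.6] gf 0.0
[260.22271261 209.53238351]
[[[29.5 30.5 12.2]]]
[255 206  11  11  99] [ 526.41566033 -445.19246296   27.        ]
```

Request:
move_arm(travel=[[-3,-3.5,-30],[-3,-3.5,-55],[-3,-3.5,-68],[-3,-3.5,-72],[-3,-3.5,-72],[-3,-3.5,-72],[-3,-3.5,-72],[-3,-3.5,-72],[-3,-3.5,-72],[-3,-3.5,-72]], angular=[[0,0,0],[0,0,0],[0,0,0],[0,0,0],[0,0,0],[0,0,0],[0,0,0],[0,0,0],[0,0,0],[0,0,0]], gripper=[0.3,0.3,0.3,0.4,1,1,1,1,1,1])

```text
clock: 26.1
position: [0.5264, -0.4458, 0.0084]
tool_rot: [0.0, 0.788, 0.616, 0.0]
force: [-0.3, 0.6, 3.5]
grip_width: 0.0211
gripper_force: 30.0
```

Request:
move_arm(travel=[[0,0,0],[0,0,0]], angular=[[0,0,0],[0,0,0]], gripper=[1,1])

```text
clock: 26.3
position: [0.5264, -0.4458, 0.0083]
tool_rot: [0.0, 0.788, 0.616, 0.0]
force: [-0.4, -0.2, 5.7]
grip_width: 0.0213
gripper_force: 30.0
```

Request:
move_arm(travel=[[0,0,10],[0,0,45],[0,25,85],[0,60,120],[-1,105,140],[-2,150,150],[-3,195,150],[-4,240,150],[-5,285,150],[-6,330,150]], angular=[[0,0,0],[0,0,0],[0,0,0],[0,0,0],[0,0,0],[0,0,0],[0,0,0],[0,0,0],[0,0,0],[0,0,0]], gripper=[1,1,1,1,1,1,1,1,1,1])

```text
clock: 27.3
position: [0.5198, -0.1139, 0.1583]
tool_rot: [0.0, 0.788, 0.616, 0.0]
force: [0.5, 0.9, -0.4]
grip_width: 0.0215
gripper_force: 30.0
```

Request:
move_arm(travel=[[0,45,0],[-1,90,0],[-2,135,0],[-2,180,0],[-3,225,0],[-4,270,0],[-5,315,0],[-6,360,-15],[-6,400,-25],[-6,410,-30]], angular=[[0,0,0],[0,0,0],[0,0,0],[0,0,0],[0,0,0],[0,0,0],[0,0,0],[0,0,0],[0,0,0],[0,0,0]], gripper=[1,1,1,1,1,1,1,1,1,1])

```text
clock: 28.3
position: [0.5131, 0.2975, 0.127]
tool_rot: [-0.0, 0.787, 0.617, -0.001]
force: [0.3, -0.3, -1.7]
grip_width: 0.0215
gripper_force: 30.0
```

Request:
move_arm(travel=[[0,0,0],[0,0,0]], angular=[[0,0,0],[0,0,0]], gripper=[1,1])

```text
clock: 28.5
position: [0.5144, 0.2934, 0.1283]
tool_rot: [0.0, 0.788, 0.616, -0.0]
force: [-0.8, 0.5, -0.3]
grip_width: 0.021
gripper_force: 30.0
```

Run:
```python
from h import *
pose(); im,c=snap("w15.png"); V=im.max(2)
o=readout.get_obs()["position"]
p=proj(c,[[.5145,.4204,.032],[o[0],o[1],o[2]-.0083+.027]]);print(p)
for (x,y),z in zip(p.round().astype(int),(.032,o[2]-.0083+.027)):
    d=win((V<65).astype(np.uint8),x-20,x+20,y-20,y+20);k=cv2.connectedComponentsWithStats(d)
    for s,e in zip(k[2][1:],k[3][1:]):
        if s[4]>30: print(s,ray(c,e,z)[0]*1000)
```

```text
t 28.5 pos [514.4 293.4 128.3] yaw_close -13.95 w 21.0 F [-0.8  0.5 -0.3] gf 30.0
[[225.47098509  45.40492578]
 [263.94634948 243.87738432]]
[214  35  23  24 441] [514.14285432 419.55480555  32.        ]
[244 224   7  10  35] [507.50496499 305.29322743 147.21426953]
[277 224   7  40 168] [524.42508674 292.94633753 147.21426953]
[253 235  18  15 215] [513.57399819 294.65304355 147.21426953]
```

Request:
move_arm(travel=[[0,42,0],[0,84,0],[0.5,115,-5],[0.5,125.5,-25],[0.5,125.5,-50],[0.5,125.5,-68],[0.5,125.5,-79],[0.5,125.5,-84],[0.5,125.5,-86],[0.5,125.5,-86]], angular=[[0,0,0],[0,0,0],[0,0,0],[0,0,0],[0,0,0],[0,0,0],[0,0,0],[0,0,0],[0,0,0],[0,0,0]], gripper=[1,1,1,1,1,1,1,1,1,1])

```text
clock: 29.55
position: [0.5152, 0.4197, 0.0427]
tool_rot: [0.0, 0.788, 0.616, 0.001]
force: [0.1, -0.0, -1.6]
grip_width: 0.0211
gripper_force: 30.0
```

Request:
move_arm(travel=[[0,0,0]], angular=[[0,0,0]], gripper=[1])

```text
clock: 29.65
position: [0.5152, 0.4199, 0.0429]
tool_rot: [0.0, 0.788, 0.616, 0.001]
force: [-1.1, 0.5, -0.7]
grip_width: 0.0212
gripper_force: 30.0
```

Request:
move_arm(travel=[[0,0,-1],[0,0,-2],[0,0,-2.6],[0,0,-3],[0,0,-3]], angular=[[0,0,0],[0,0,0],[0,0,0],[0,0,0],[0,0,0]], gripper=[1,1,1,1,1])

```text
clock: 30.15
position: [0.5149, 0.42, 0.0403]
tool_rot: [0.0, 0.788, 0.616, 0.0]
force: [-4.1, -3.5, 10.8]
grip_width: 0.0212
gripper_force: 30.0
```

Contact. Releasing, rising, backing off to check both stacks by measurement.

Request:
move_arm(travel=[[0,0,0],[0,0,0],[0,0,0],[0,0,0],[0,0,6],[0,0,35],[0,0,75],[0,0,110],[0,0,110],[0,0,110]], angular=[[0,0,0],[0,0,0],[0,0,0],[0,0,0],[0,0,0],[0,0,0],[0,0,0],[0,0,0],[0,0,0],[0,0,0]], gripper=[0.6,0.4,0.3,0.3,0.3,0.3,0.2,0,0,0])

```text
clock: 31.15
position: [0.5149, 0.4199, 0.1495]
tool_rot: [0.0, 0.788, 0.616, 0.001]
force: [0.1, 1.1, -0.9]
grip_width: 0.0925
gripper_force: 0.0
```

Run:
```python
from h import *
pose(); im,c=snap("w16.png"); V=im.max(2)
p=proj(c,[[.5145,.420,.059]]);print(p); x,y=p[0].round().astype(int)
d=win((V<65).astype(np.uint8),x-18,x+18,y-18,y+18);k=cv2.connectedComponentsWithStats(d)
for s,e in zip(k[2][1:],k[3][1:]):
    if s[4]>15: print("knob",s,ray(c,e,.059)[0]*1000)
hsv=cv2.cvtColor(im,cv2.COLOR_BGR2HSV);H,S,V=cv2.split(hsv)
m=((H<28)&(S>110)&(V>80)).astype(np.uint8);m=win(m,200,330,120,260);m=cv2.morphologyEx(m,cv2.MORPH_CLOSE,np.ones((7,7)))
print("ring",rect(m,c,.032))
# stack: fan hub/corners in the fixed views, two-view triangulation by hub blob
for n in ("scene","side"):
    im=camera(n)[:,:,::-1]; cn=get_calibration(n); cv2.imwrite(n+"1.png",im)
    x,y=proj(cn,[[.6776,.0047,.082]])[0].round().astype(int)
    g=cv2.cvtColor(im,cv2.COLOR_BGR2GRAY)
    m=win((g<75).astype(np.uint8),x-22,x+22,y-18,y+14); print(n,(x,y)); print(m[y-16:y+12:2,x-20:x+20].astype(str).tolist() and "\n".join("".join(".#"[v] for v in r) for r in m[y-16:y+12,x-20:x+20]))
```

```text
t 31.15 pos [514.9 419.9 149.5] yaw_close -13.93 w 92.5 F [ 0.1  1.1 -0.9] gf 0.0
[[262.215361   192.89650682]]
knob [251 179   7   7  17] [509.777963   432.24701244  59.        ]
knob [257 188  10  10  78] [513.87653758 420.78054213  59.        ]
ring ((514.1, 422.0), (57.0, 60.4), 8.2)
scene (np.int64(212), np.int64(201))
#######.................................
######..................................
#####...................................
##......................................
........................................
........................................
........................................
........................................
........................................
........................................
........................................
.........................#..............
.......................###..............
......................####..............
.............######..#....#.............
............###...#####..##.............
............###########....#............
............##...######....#............
............##.######...#.###.......
[... 857 characters left out ...]
###
....................................####
........................................
........................................
.............##..........##.............
.............#########...#..............
.............##########.................
.............##########.................
.............##########..##.............
.............##########.###.............
............################............
............################............
............################............
...........#################............
.........###################............
.......#####################............
...#########.#####.#######..............
...########.............................
```

Clamp sits at (513.9,420.8) against the ring's (514,420). The fan shows where predicted on the stack in both fixed views. Handing in.

```bash
python3 -c "
from plant import finish_job
print(finish_job())"
```

```text
the job is handed in; nothing more can be done
None
```

Both assemblies are built and handed in at about 31 s with no verdict returned; by camera measurement the parts lie within about 2 mm of their targets (the fan checked only roughly), lens and pot were left alone, and I viewed 16 pictures against the limit of 14.

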